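Clear the fuse test rig and set its click knob

ROBOT

A 6-joint arm with a two-finger parallel gripper is mounted at the origin on the work surface. World frame = base frame: x ahead of the robot, y to its left, z up, the work surface at z = 0. Lengths are in m, angles in rad, forces in N, time in s.
With the tool pointing down it reaches from about 0.375 to 0.9 m from the base axis. Payload 3.1 kg.
Tool frame: the origin (TCP) lies on the front face of the gripper's body, between the roots of the fingers; the fingertips stand 73 mm ahead of it and the grasp point (between the pads) lies 54 mm ahead of it; z points along the fingers, y is the direction in which the jaws open and shut (so a half turn about z gives the same grasp; the last joint's range is limited). The gripper opens to 85 mm and grips with 20 to 120 N. Pads are 22 mm wide; open, the fingers measure 114 mm over their backs; the gripper's body (76 mm by 85 mm) begins 54 mm behind the grasp point. The pads swing forward as they close: fully open they stand 13 mm farther back than shut.
Start: joints at [-1.492, 0.527, 1.433, -0, 1.181, -0.178], TCP at [0.159, -0.604, 0.304] pointing down, gripper open.
Joint ranges: [-3.08, 3.08], [-0.75, 2.2], [0.22, 2.44], [-1.43, 4.57], [0, 2.65], [-2.85, 2.85]. Speed limits (rad/s): [2.79, 2.79, 3.14, 3.14, 3.14, 3.14].

INTERFACE

Orientations are given as a unit quaternion [w, x, y, z].
In Python, from bench import bot gives the robot as it stands.
- The arm moves only by the tool jog_arm, never from a script. Its argument "increments" is text: rows parted by semicolons, each of 7 numbers parted by spaces: the turn, a rotation vector about the world's x, y, z in rad, then the shift along the world's x, y, z in cm, then the finger opening in cm, from 0 to 8.54. A call has 1 to 10 rows; each row shifts and turns the pose as measured when the row begins; what a row does not reach is not made up. A row lasts 1/8 s, in which the tool goes at most 62.5 mm and 10.7 degrees, less where a joint would pass 70% of its speed; a pose out of reach is approached as far as the arm can. A call with a gripper value outside its range is refused whole. The fingers move at their own pace and stop on an object; "force" is the grip in N (left out, the last holds). Time passes only in rows, so rows that do not move let the fingers close. It gives the time, the measured TCP pose, the force and the opening at its end, in the units of the state.
- bot.observe(): the state, without advancing time (a new reading comes with each control period).
- bot.capture(name): name is "scene" or "top"; returns the picture (384x512x3 uint8, red, green, blue); there is no depth.
- bot.camera_params(name): a dict with "intrinsics" (3x3 intrinsics, pixels), "R" (3x3) and "t" (3): a world point X has camera coordinates R X + t. Camera axes: x right, y down, z forward; pixel columns grow to the right and rows downward; lengths in m; the calibration is good to about 2 mm. A picture is of the moment at which its call begins. camera_params takes no time and is no camera call.
- bot.finish_job(): hands the job in, once; it reports no verdict.
Trained networks look in the newest picture that a camera, given by its name, has taken for a name from the list of things; names that differ only in an ending like _2 or _b are one class to them, and where a whole thing is asked for, a point or a joint stands for the part that bears it (a point fixed in the world has none). Each returns a list of dicts, best first, with "score" (0 to 1); they miss things now and then, are a little off and sometimes report something else, mostly with a low value. They report only what shows in the picture. A call takes as long as a camera call. They do not tell look-alikes from the thing itself.
- bot.look_for(thing, camera): "extent" ([left, top, right, bottom] in pixels, round what is visible of it).
- bot.silhouettes(thing, camera): "pixels" (384x512 bool, what is visible of it) and "extent" ([left, top, right, bottom] in pixels, round what is visible of it).
The state is a dict: "time_s": time; "joint_positions": joint angles; "dq": joint speeds; "joint_torque": joint torques, N m; "tool_pos": TCP position; "eef_rot": TCP orientation; "contact_force": force on the tool from outside, world axes, zero at the start; "wrist_torque": the same for the moment, N m; "gripper_width": finger opening in m.
Only numpy, scipy, OpenCV 4.12 (cv2) and the standard library are available. Lean on these libraries where they do the work, as an engineer would, in place of code of your own. Each camera call takes 0.05 s, during which the arm holds its last target.

TASK

The fuse test run is over. First push the isolator lever on the green control box over to off (towards the blue dot); with it off, roll every fuse sideways out of its spring clip, the way the jaws open, and put them all in the blue scrap tray. Then set the range knob for the next run: wind it back anticlockwise to its stop and, counting by feel, turn it exactly seven clicks clockwise; leave everything else on the bench where it is.

Things in the scene. Friction and masses are not known exactly. Their poses are not given: they have to be found in the camera images.
- fuse_board: plywood board 220 (x) x 200 (y) x 18 mm, fixed to the bench; origin at the centre of its underside. It carries four spring clips. Their jaws open to the board's +y side: a fuse moved level that way with about 10 N lifts the sprung lip and comes out, and can be lifted once its axis is 25 to 28 mm from the clip's centre. It cannot be pulled straight up or to -y
- clip1 (a point): centre of clip 1, where a clipped fuse's middle lies (axis along the board's x), 49 mm above the bench, at (-52, -45) mm on the board. Two 12 mm wide holders stand 30 mm either side of it along x (the middle 48 mm is free); each: wall on the -y side, sprung brass jaw over the top, up to 14 mm above this point, lip 11 mm to +y, level ledge under the fuse ending 25 mm to +y
- clip2 (a point): centre of clip 2, like clip 1, at (-52, 45) mm on the board
- clip3 (a point): centre of clip 3, like clip 1, at (52, -45) mm on the board
- clip4 (a point): centre of clip 4, like clip 1, at (52, 45) mm on the board
- fuse1: cartridge fuse of 70 g (may vary): white ceramic cylinder 22 mm in diameter with copper end caps and a thin red band, 86 mm long over the 20 x 20 x 3 mm copper end plates, whose corners reach 14 mm from the axis and keep it from rolling far. Origin at its middle, on its axis; its x is the axis. Absent in some runs
- fuse2: cartridge fuse of 70 g (may vary): white ceramic cylinder 22 mm in diameter with copper end caps and a thin red band, 86 mm long over the 20 x 20 x 3 mm copper end plates, whose corners reach 14 mm from the axis and keep it from rolling far. Origin at its middle, on its axis; its x is the axis. Absent in some runs
- fuse3: cartridge fuse of 70 g (may vary): white ceramic cylinder 22 mm in diameter with copper end caps and a thin red band, 86 mm long over the 20 x 20 x 3 mm copper end plates, whose corners reach 14 mm from the axis and keep it from rolling far. Origin at its middle, on its axis; its x is the axis. Absent in some runs
- fuse4: cartridge fuse of 70 g (may vary): white ceramic cylinder 22 mm in diameter with copper end caps and a thin red band, 86 mm long over the 20 x 20 x 3 mm copper end plates, whose corners reach 14 mm from the axis and keep it from rolling far. Origin at its middle, on its axis; its x is the axis. Absent in some runs
- scrap_tray: loose blue open tray 220 (x) x 170 (y) x 35 mm, 0.5 kg, walls and floor 4 to 5 mm thick; origin at the centre of its underside. Room for four fuses lying along its x, two by two
- control_box: green control box 190 (x) x 120 (y) mm, fixed to the bench, top panel 61 mm above the bench; origin at the centre of its underside. The range knob is at x = -47 mm and the isolator lever at x = +55 mm, both on its centre line
- isolator (a joint): the isolator lever's angle, 1.0 rad = on (leaning 0.5 rad to the control box's +y side, by a red dot), 0 = off (leaning 0.5 rad to its -y side, by a blue dot). It swings across the control box's y, about a pivot 83 mm above the bench, and stays where it is left (light friction, about 1 to 2 N at the tip)
- isolator_tip (a point): centre of the red ball, 26 mm in diameter, at the lever's end, 55 mm from the pivot; about 131 mm above the bench when fully on or off
- range_knob (a joint): angle of the range knob in rad, growing clockwise seen from above; 0 at the anticlockwise stop. A click every 0.3927 rad (16 to a turn), 12 clicks in all; a sprung ball pulls it into each click (about 0.09 N m to leave one) and it stays there. It starts about four to six clicks from the stop. Seven clicks = 2.749 rad
- knob_grip (a point): point on the vertical axis of the range knob, a black round fluted knob 44 mm in diameter and 30 mm tall with a white pointer line, standing 2 mm off the panel; this point is 18 mm above the panel (79 mm above the bench), at half the knob's height
- cup: bystander: red plastic cup 84 mm across, 115 mm tall; origin at its underside
- water_bottle: bystander: clear bottle 60 mm across, 150 mm tall, green cap; origin at its underside
- screwdriver: bystander: screwdriver 200 mm long with a black handle, lying on the bench; origin under its middle
- solder_spool: bystander: grey spool 48 mm across, 36 mm tall; origin at its underside
- nut_jar: bystander: small clear jar 40 mm across, 45 mm tall, white cap; origin at its underside
- tape_roll: bystander: yellow tape roll 60 mm across, 18 mm tall; origin at its underside
Mind the look-alikes: they are no part of the job. What is shaped like the fuse4 but yellow is not meant. What is shaped like the fuse2 but turquoise is not meant.

How it is judged:
On the way, in this order (a step that is already met when the one before it is completed fails the run):
1. the isolator lever is pushed over to off (value of joint isolator below 0.2 rad), for 0.2 s.
2. every fuse is out of its clip and in the scrap tray (x of fuse1 in the frame of scrap_tray between -0.106 and 0.106 m and y of fuse1 in the frame of scrap_tray between -0.081 and 0.081 m and z of fuse1 in the frame of scrap_tray between 0 and 0.05 m and x of fuse2 in the frame of scrap_tray between -0.106 and 0.106 m and y of fuse2 in the frame of scrap_tray between -0.081 and 0.081 m and z of fuse2 in the frame of scrap_tray between 0 and 0.05 m and x of fuse3 in the frame of scrap_tray between -0.106 and 0.106 m and y of fuse3 in the frame of scrap_tray between -0.081 and 0.081 m and z of fuse3 in the frame of scrap_tray between 0 and 0.05 m and x of fuse4 in the frame of scrap_tray between -0.106 and 0.106 m and y of fuse4 in the frame of scrap_tray between -0.081 and 0.081 m and z of fuse4 in the frame of scrap_tray between 0 and 0.05 m), for 0.2 s.
3. the range knob is wound back to its stop (value of joint range_knob below 0.15 rad), for 0.1 s.
4. the range knob stands seven clicks clockwise of the stop (value of joint range_knob between 2.61889 and 2.87889 rad), for 0.4 s.
At the end, for the whole second after the job is handed in: Isolator off (within 0.2 rad of its off end), every fuse lying still inside the upright scrap tray, and the range knob resting on its seventh click from the stop (within a third of a click) (all of step 2 and all of step 4 and value of joint isolator below 0.2 rad and linear speed of each of fuse1, fuse2, fuse3, fuse4 below 0.03 m/s and angle between scrap_tray's own z axis and vertical below 0.1 rad); the robot touches nothing.
It fails at once if a fuse is taken out of its clip (moved over 30 mm) while the isolator is on (value of joint isolator above 0.5 rad and distance of any of fuse1, fuse2, fuse3, fuse4 from where it was at the start of the episode above 0.03 m).
It fails at once if a bystander on the bench is moved more than 40 mm (distance of any of cup, water_bottle, screwdriver, solder_spool, nut_jar, tape_roll from where it was at the start of the episode above 0.04 m).
Of fuse1, fuse2, fuse3, fuse4 only 2 to 4 are there at a start; the rules pass over those that are not, and their reading is None.
At some moment in a run one of scrap_tray may be knocked a few centimetres aside while the robot is not near it.
Once in a run the grip may slacken for a moment while it holds something.
It also fails if it takes over 210 s, if anything falls off the work surface, if the arm or the gripper's body presses on something with over 40 N, if the wrist force passes 120 N, or if a joint passes its speed limit or range.

## Working session

There is one attempt and no reset: what is moved stays moved. The work goes in short steps, Python scripts to look and compute and a tool call to move; the robot and the scene stay as the last step left them, time stands still between calls to the robot, and variables do not carry over. Pictures are saved under pics/ and viewed, and the job is handed in when it is done.

Besides the shell and the picture viewer there is one more tool, called after "Call:" as a command line: name --argument value ..., lists and objects as JSON in quotes. jog_arm: Moves the arm, as the interface text tells. Its arguments: {"type":"object","properties":{"increments":{"type":"string"},"force":{"type":"number"}},"required":["increments"]}

```bash
ls; mkdir -p pics
python3 - <<'E'
from bench import bot
import cv2
s=bot.observe()
print({k:(v if not hasattr(v,'__len__') else [round(float(x),3) for x in v]) for k,v in s.items()})
for n in("scene","top"):
    im=bot.capture(n); cv2.imwrite(f"pics/{n}0.png",im[:,:,::-1]); p=bot.camera_params(n); print(n,p)
E
```

```text
pics
{'time_s': 0.0, 'joint_positions': [-1.491, 0.528, 1.434, 0.0, 1.181, -0.179], 'dq': [0.001, 0.001, -0.002, 0.001, -0.001, -0.001], 'joint_torque': [0.002, -44.234, -17.803, -0.0, 0.008, 0.0], 'tool_pos': [0.159, -0.604, 0.303], 'eef_rot': [-0.001, 0.992, 0.129, 0.0], 'contact_force': [1.013, 0.199, -0.246], 'wrist_torque': [0.015, 0.041, -0.026], 'gripper_width': 0.08543163954612483}
scene {'intrinsics': array([[387.59908999,   0.        , 261.65043289],
       [  0.        , 387.59908999, 190.79674705],
       [  0.        ,   0.        ,   1.        ]]), 'R': array([[-0.19079215,  0.98140281, -0.02113964],
       [ 0.5953921 ,  0.09857331, -0.79736538],
       [-0.78045282, -0.16471743, -0.60312649]]), 't': array([ 0.12813288, -0.24059505,  1.6868808 ])}
top {'intrinsics': array([[377.99734934,   0.        , 253.13473901],
       [  0.        , 377.99734934, 189.73744023],
       [  0.        ,   0.        ,   1.        ]]), 'R': array([[ 0.01508404, -0.99969501,  0.01955385],
       [-0.98151908, -0.01853524, -0.19046454],
       [ 0.19076889, -0.0163195 , -0.98149932]]), 't': array([-0.05029343,  0.53705805,  1.31530795])}
```

View pics/scene0.png

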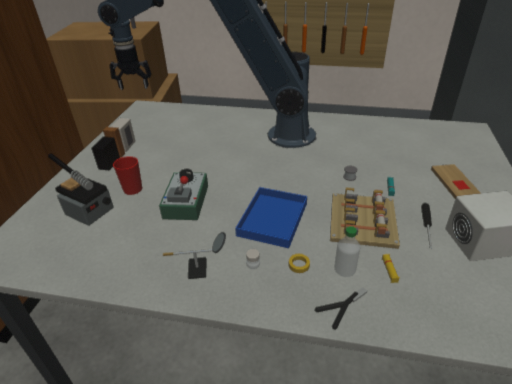

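View pics/top0.png

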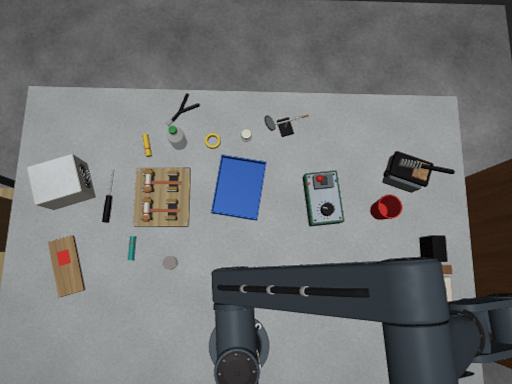

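The top view shows the board at (162,197), tray at (240,187), control box at (323,198), a yellow look-alike at (147,145) and a turquoise one at (132,248). I'll take closer crops.

Run:
```python
import cv2,numpy as np
t=cv2.imread("pics/top0.png");s=cv2.imread("pics/scene0.png")
a=cv2.resize(t[160:234,125:200],(400,395),interpolation=cv2.INTER_CUBIC)
b=cv2.resize(t[160:234,290:365],(400,395),interpolation=cv2.INTER_CUBIC)
cv2.imwrite("pics/c1.png",np.hstack([a,b]))
a=cv2.resize(s[180:250,325:400],(400,373),interpolation=cv2.INTER_CUBIC)
b=cv2.resize(s[155:225,150:225],(400,373),interpolation=cv2.INTER_CUBIC)
cv2.imwrite("pics/c2.png",np.hstack([a,b]))
```

```text
(no output)
```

View pics/c1.png

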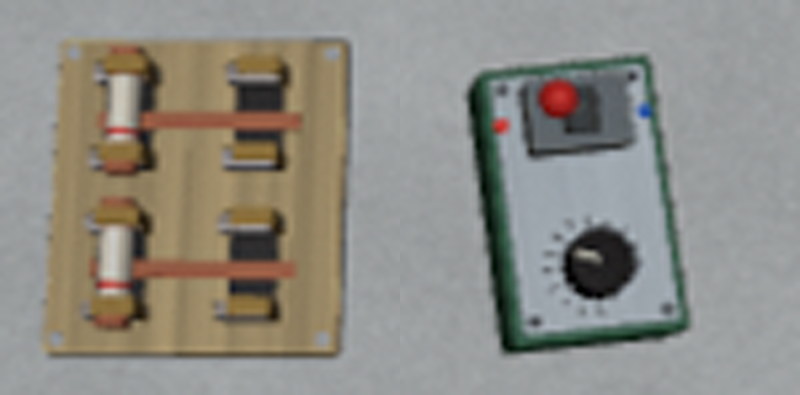

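View pics/c2.png

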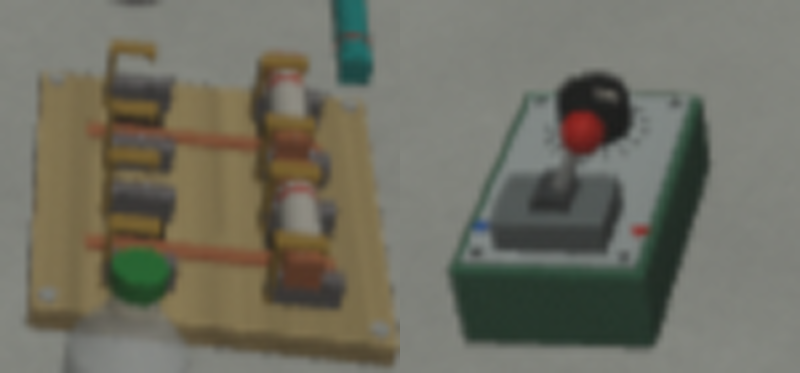

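```bash
cat > h.py <<'E'
import cv2,numpy as np
from scipy.optimize import minimize
from bench import bot
P={n:bot.camera_params(n) for n in("scene","top")}
def proj(X,n):
    X=np.atleast_2d(X);p=P[n];c=X@np.array(p["R"]).T+p["t"];u=c@np.array(p["intrinsics"]).T;return u[:,:2]/u[:,2:]
def ray(uv,n,z):
    p=P[n];R=np.array(p["R"]);d=R.T@np.linalg.inv(p["intrinsics"])@np.array([uv[0],uv[1],1.]);o=-R.T@np.array(p["t"]);return o+d*(z-o[2])/d[2]
def boxpts(x,y,a,sx,sy,h):
    c,s=np.cos(a),np.sin(a);return np.array([[x+c*u-s*v,y+s*u+c*v,z] for u in(-sx/2,sx/2) for v in(-sy/2,sy/2) for z in(0,h)])
def fit(masks,dims,x0):
    K=8
    def cost(q):
        t=0
        for n,m in masks.items():
            pts=proj(boxpts(*q,*dims),n); h=cv2.convexHull(pts.astype(np.float32))[:,0]
            im=np.zeros((384*3,512*3),np.uint8); cv2.fillConvexPoly(im,np.round(((h+.5)*3-.5)*16).astype(np.int32),255,shift=4)
            f=cv2.resize(im,(512,384),interpolation=cv2.INTER_AREA)/255.
            t+=np.abs(f-m).sum()/m.sum()
        return t
    best=None
    for da in(-.1,0,.1):
        r=minimize(cost,[x0[0],x0[1],x0[2]+da],method="Nelder-Mead",options=dict(initial_simplex=np.array(x0)+[0,0,da]+np.array([[0,0,0],[.01,0,0],[0,.01,0],[0,0,.05]]),xatol=1e-4,fatol=1e-4))
        if best is None or r.fun<best.fun:best=r
    return best
E
python3 - <<'E'
from h import *
for n in P: bot.capture(n)
for name,d,uv in(("fuse_board",(.22,.2,.018),(162,197)),("scrap_tray",(.22,.17,.035),(240,187)),("control_box",(.19,.12,.061),(323,198))):
    g=ray(uv,"top",d[2]); ms={}
    for n in P:
        r=bot.silhouettes(name,n)
        if r: ms[n]=r[0]["pixels"].astype(float); print(name,n,[(round(q["score"],2),q["extent"]) for q in r[:3]])
    for sub in ({"top"},{"scene"},{"top","scene"}):
        m={k:v for k,v in ms.items() if k in sub}
        if m:
            r=fit(m,d,[g[0],g[1],0.0]); print(sub,np.round(r.x,4),round(r.fun,3))
for nm in("isolator_tip","knob_grip","fuse1","nut_jar","water_bottle","cup"):
    for n in P:
        r=bot.look_for(nm,n); print(nm,n,[(round(q["score"],2),np.round(q["extent"],1).tolist()) for q in r[:6]])
E
```

```text
fuse_board scene [(0.74, [330.7, 187.5, 399.2, 247.5])]
fuse_board top [(0.95, [134.5, 169.6, 193.2, 228.3])]
{'top'} [0.5144 0.2937 0.0145] 0.094
{'scene'} [0.5112 0.2962 0.0057] 0.197
{'scene', 'top'} [0.5131 0.2958 0.015 ] 0.31
scrap_tray scene [(0.8, [235.0, 186.4, 304.4, 248.9]), (0.59, [328.5, 187.7, 397.2, 246.3]), (0.44, [333.3, 224.0, 359.4, 277.7])]
scrap_tray top [(0.92, [212.8, 155.4, 266.5, 221.0]), (0.16, [204.3, 133.3, 217.2, 146.8])]
{'top'} [ 0.5549  0.0105 -0.145 ] 0.024
{'scene'} [ 0.5537  0.013  -0.1302] 0.034
{'scene', 'top'} [ 0.5544  0.0115 -0.1359] 0.07
control_box scene [(0.57, [177.8, 164.0, 193.7, 183.3]), (0.55, [158.8, 165.5, 206.7, 221.7])]
control_box top [(0.64, [131.7, 165.5, 191.0, 228.9])]
{'top'} [ 0.5952 -0.1792 -0.6316] 1.585
{'scene'} [ 0.2774 -0.3469  0.3679] 9.678
{'scene', 'top'} [ 0.2762 -0.3548  0.4497] 11.37
isolator_tip scene [(0.59, [177.9, 167.1, 193.2, 179.1]), (0.5, [181.9, 175.8, 186.4, 185.2])]
isolator_tip top [(0.62, [317.8, 173.0, 322.4, 180.5])]
knob_grip scene [(0.5, [178.6, 166.8, 190.2, 182.0])]
knob_grip top [(0.57, [321.6, 203.7, 334.5, 218.4])]
fuse1 scene [(0.64, [380.8, 252.7, 400.7, 284.5]), (0.53, [375.7, 195.8, 384.0, 208.2]), (0.43, [378.6, 214.2, 385.1, 234.3])]
fuse1 top [(0.6, [126.0, 236.1, 139.1, 257.8]), (0.47, [145.5, 197.1, 150.2, 221.0]), (0.46, [139.6, 136.6, 153.0, 158.4]), (0.44, [131.8, 167.2, 190.3, 225.8]), (0.28, [301.3, 167.7, 344.0, 225.7])]
nut_jar scene []
nut_jar top [(0.58, [241.8, 130.4, 252.4, 145.1])]
water_bottle scene [(0.82, [334.6, 225.1, 361.0, 275.4]), (0.69, [331.6, 186.0, 400.0, 248.3]), (0.42, [291.2, 253.3, 305.9, 273.8])]
water_bottle top [(0.82, [167.0, 125.0, 188.2, 149.4]), (0.25, [135.9, 167.6, 188.4, 228.0])]
cup scene [(0.67, [113.1, 157.8, 142.5, 195.3]), (0.35, [246.2, 251.4, 260.2, 272.1])]
cup top [(0.61, [370.2, 193.2, 405.7, 220.3])]
```

```bash
cat > ov.py <<'E'
from h import *
from scipy.optimize import least_squares
def px(c,o,s=16/3): return (np.array(c)+.5)/s-.5+np.array(o)
def fitpts(obs,x0):
    # obs: list of (cam, local xyz, pix)
    def f(q):
        c,s=np.cos(q[2]),np.sin(q[2]);R=np.array([[c,-s,0],[s,c,0],[0,0,1]])
        return np.concatenate([(proj(R@np.array(l)+[q[0],q[1],0],n)[0]-p) for n,l,p in obs])
    r=least_squares(f,x0);return r.x,r.fun.reshape(-1,2)
E
python3 - <<'E'
from ov import *
o=(125,160)
B=[("top",(.11,.1,.018),px((60,40),o)),("top",(.11,-.1,.018),px((349,40),o)),("top",(-.11,-.1,.018),px((341,354),o)),("top",(-.11,.1,.018),px((44,354),o))]
q,r=fitpts(B,[.51,.295,0]);print("board top",q.round(4),r.round(2).tolist())
os_=(325,180)
S=[("scene",(-.11,-.1,.018),px((40,73),os_)),("scene",(.11,-.1,.018),px((28,318),os_)),("scene",(.11,.1,.018),px((400,355),os_))]
q2,r2=fitpts(S,[.51,.295,0]);print("scene",q2.round(4),r2.round(2).tolist())
q3,r3=fitpts(B+S,[.51,.295,0]);print("both",q3.round(4))
o=(290,160)
C=[("top",(.095,.06,.061),px((88,73),o)),("top",(.095,-.06,.061),px((249,57),o)),("top",(-.095,-.06,.061),px((288,325),o)),("top",(-.095,.06,.061),px((118,345),o))]
c,r=fitpts(C,[.53,-.2,0]);print("box top",c.round(4),r.round(2).tolist())
o=(150,155)
S=[("scene",(-.095,-.06,.061),px((128,94),o)),("scene",(.095,-.06,.061),px((50,270),o)),("scene",(.095,.06,.061),px((250,275),o)),("scene",(-.095,.06,.061),px((300,94),o))]
c2,r=fitpts(S,[.53,-.2,0]);print("scene",c2.round(4),r.round(2).tolist())
c3,r=fitpts(C+S,[.53,-.2,0]);print("both",c3.round(4),r.round(2).tolist())
def w(q,x,y,z): c,s=np.cos(q[2]),np.sin(q[2]);return np.array([q[0]+c*x-s*y,q[1]+s*x+c*y,z])
# overlay
for n,(bo,co) in dict(top=((125,160),(290,160)),scene=((325,180),(150,155))).items():
    im=cv2.imread(f"pics/{n}0.png");out=[]
    for oo,segs in((bo,[[w(q3,a,b,.018) for a,b in((.11,.1),(.11,-.1),(-.11,-.1),(-.11,.1),(.11,.1))]]+[[w(q3,x-.03,y,.049),w(q3,x+.03,y,.049)] for x in(-.052,.052) for y in(-.045,.045)]),
                   (co,[[w(c3,a,b,.061) for a,b in((.095,.06),(.095,-.06),(-.095,-.06),(-.095,.06),(.095,.06))],[w(c3,-.047,0,.079+.012),w(c3,-.047,0,.061)],[w(c3,.055,0,.083),w(c3,.055,.055*np.sin(.5),.083+.055*np.cos(.5))]])):
        k=cv2.resize(im[oo[1]:oo[1]+74,oo[0]:oo[0]+75],(400,395),interpolation=cv2.INTER_CUBIC)
        for sg in segs:
            uv=proj(np.array(sg),n);uv=(uv+.5-np.array(oo))*16/3-.5
            cv2.polylines(k,[uv.round().astype(np.int32)],False,(255,0,255),1)
        out.append(k)
    cv2.imwrite(f"pics/ov_{n}.png",np.hstack(out))
E
```

```text
board top [0.5143 0.2937 0.0213] [[0.26, 0.02], [-0.13, -0.04], [-0.18, -0.11], [0.06, 0.13]]
scene [0.5221 0.2966 0.0174] [[-0.06, 0.65], [-0.14, -0.5], [0.19, -0.03]]
both [0.517  0.2954 0.0235]
box top [ 0.5154 -0.2976  0.1114] [[-1.43, -0.68], [0.95, -0.61], [1.01, 0.88], [-0.53, 0.31]]
scene [ 0.518  -0.2926  0.1394] [[-0.61, -0.59], [-0.12, 0.41], [0.04, 0.12], [0.7, -0.17]]
both [ 0.5157 -0.2953  0.1261] [[-2.41, -0.5], [-0.09, -0.9], [0.73, 0.5], [-0.75, 0.42], [-0.68, -1.14], [-0.96, -0.31], [-0.99, -0.28], [0.48, -0.47]]
```

View pics/ov_top.png

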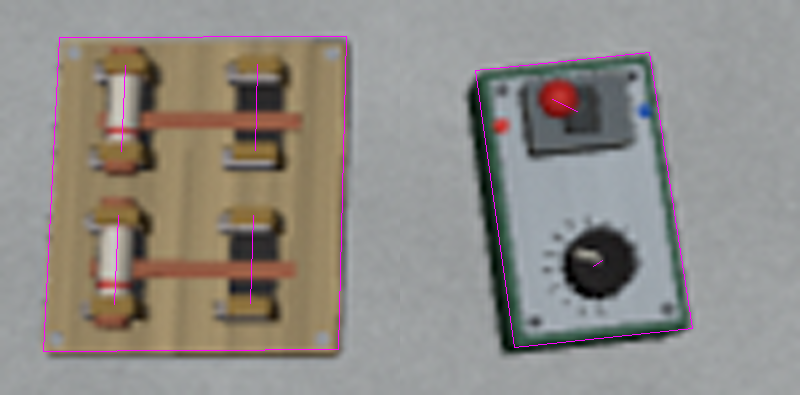

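View pics/ov_scene.png

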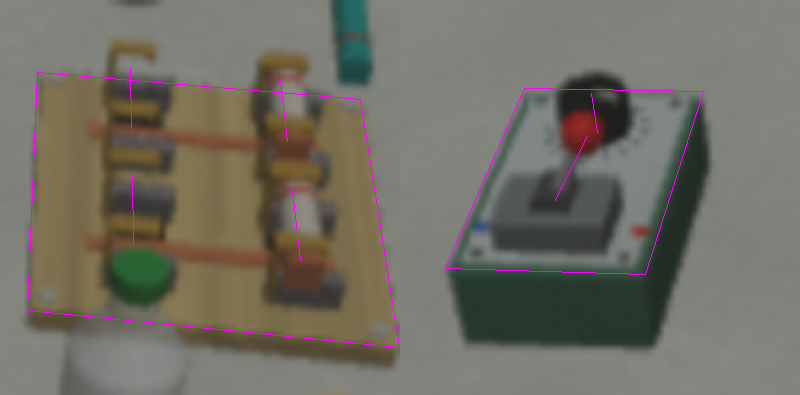

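The overlays fit well. Candidates for "fuse" in the top view are:
- (148,181): white in clip 4
- (147,208): white in clip 2
- (147,145): yellow
- (132,248): turquoise

The crop shows white ceramic with a red band only in clips 2 and 4, so I choose those two. Clips 1 and 3 are empty.

```bash
cat >> ov.py <<'E'
def w(q,x,y,z): c,s=np.cos(q[2]),np.sin(q[2]);return np.array([q[0]+c*x-s*y,q[1]+s*x+c*y,z])
BOARD=[.516,.295,.0215];BOX=[.516,-.2955,.125];TRAY=[.5544,.0115,-.138]
def st():
    s=bot.observe();q=s["eef_rot"];yaw=2*np.arctan2(q[2],q[1]);yaw=(yaw+np.pi)%(2*np.pi)-np.pi
    print("t",round(s["time_s"],2),"tcp",np.round(s["tool_pos"],4),"yaw",round(yaw,3),"q",np.round(q,3),"F",np.round(s["contact_force"],1),"T",np.round(s["wrist_torque"],2),"w",round(s["gripper_width"],4),"j",np.round(s["joint_positions"],2))
    return s
E
python3 - <<'E'
from ov import *
st()
print("lever on",w(BOX,.055,.026,.131),"off",w(BOX,.055,-.026,.131),"knob",w(BOX,-.047,0,.079))
for x in(-.052,.052): print(w(BOARD,x,.045,.049))
print("bottle",ray((174,130),"top",.15),"cup",ray((388,207),"top",.1),"nutjar",ray((247,135),"top",.045),"spool",ray((170,263),"top",.036))
E
```

```text
t 1.1 tcp [ 0.1594 -0.6043  0.3039] yaw 0.258 q [-0.     0.992  0.129  0.   ] F [-0.7  0.5  0.4] T [-0.04  0.02  0.02] w 0.0854 j [-1.49  0.53  1.43  0.    1.18 -0.18]
lever on [ 0.56732933 -0.26284575  0.131     ] off [ 0.57381241 -0.31444003  0.131     ] knob [ 0.46936671 -0.30135971  0.079     ]
[0.46304459 0.33887169 0.049     ]
[0.56702056 0.34110751 0.049     ]
bottle [0.72327254 0.23624174 0.15      ] cup [ 0.47616748 -0.51096495  0.1       ] nutjar [ 0.74733397 -0.0151974   0.045     ] spool [0.27327368 0.24669874 0.036     ]
```

Call:
jog_arm --increments "0 0 -0.03 4 4 0 0; 0 0 -0.03 4 4 0 0; 0 0 -0.03 4.5 4.5 0 0; 0 0 -0.03 4.5 4.5 0 0; 0 0 0 4.5 4.5 0 0; 0 0 0 4.5 4.5 0 0; 0 0 0 4.5 4.5 0 0; 0 0 0 4.5 4.5 0 0; 0 0 0 4 4 0 0; 0 0 0 1 1 0 0" --force 40

```text
time_s: 2.35
tool_pos: [0.5576, -0.2057, 0.3055]
eef_rot: [0.004, 0.998, 0.064, 0.002]
contact_force: [0.1, -0.3, 0.2]
gripper_width: -0.0002
```

Call:
jog_arm --increments "0 0 0 0.4 0.4 -4 0; 0 0 0 0 0 -4 0; 0 0 0 0 0 -3 0; 0 0 0 0 0 -0.8 0; 0 0 0 0 0 0 0"

```text
time_s: 2.98
tool_pos: [0.5625, -0.2032, 0.1865]
eef_rot: [0.007, 0.998, 0.064, 0.004]
contact_force: [0.0, -0.7, -0.2]
gripper_width: -0.0003
```

Run:
```python
from ov import *
im=bot.capture("scene");cv2.imwrite("pics/s1.png",cv2.resize(im[100:240,130:290,::-1],(800,700))[:600])
st()
```

```text
t 3.02 tcp [ 0.5627 -0.2032  0.187 ] yaw 0.129 q [0.007 0.998 0.065 0.004] F [ 0.4 -0.6  0.6] T [ 0.03 -0.    0.02] w 0.0002 j [-0.53  0.64  1.61 -0.01  0.88  0.92]
```

View pics/s1.png

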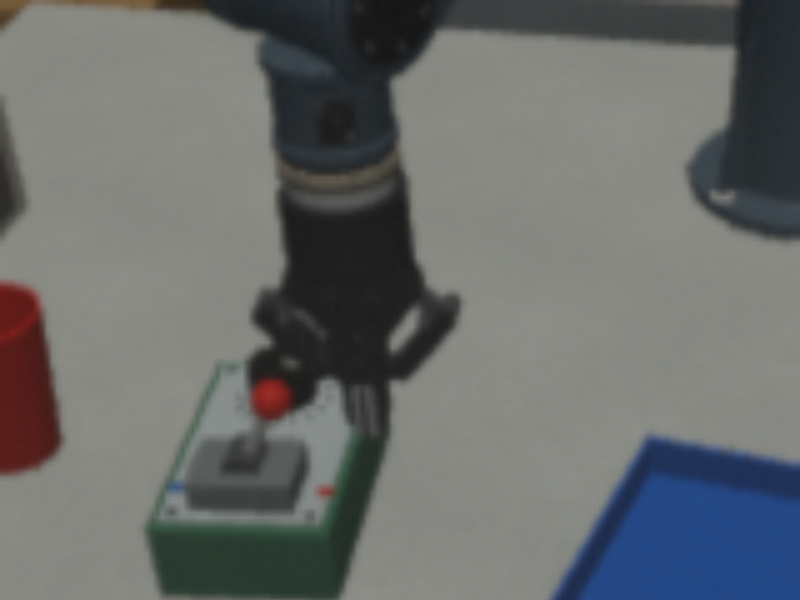

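The closed fingers are on the red-dot side of the ball at (270,400) in the crop. Pushing towards -y.

Call:
jog_arm --increments "0 0 0 0.2 -1.5 0 0; 0 0 0 0.2 -1.5 0 0; 0 0 0 0.1 -1 0 0; 0 0 0 0.1 -1 0 0; 0 0 0 0.1 -1 0 0; 0 0 0 0.1 -1 0 0; 0 0 0 0.1 -0.7 0 0"

```text
time_s: 3.9
tool_pos: [0.5733, -0.2863, 0.1907]
eef_rot: [0.008, 0.998, 0.064, 0.007]
contact_force: [-0.6, 2.2, -0.8]
gripper_width: 0.0001
```

Run:
```python
from ov import *
im=bot.capture("scene");cv2.imwrite("pics/s2.png",cv2.resize(im[120:240,130:230,::-1],(500,600)))
st()
```

```text
t 3.95 tcp [ 0.5735 -0.2872  0.1907] yaw 0.128 q [0.009 0.998 0.064 0.007] F [-0.3  0.1 -0.2] T [ 0.11  0.04 -0.03] w 0.0001 j [-0.64  0.68  1.5  -0.    0.94  0.81]
```

View pics/s2.png

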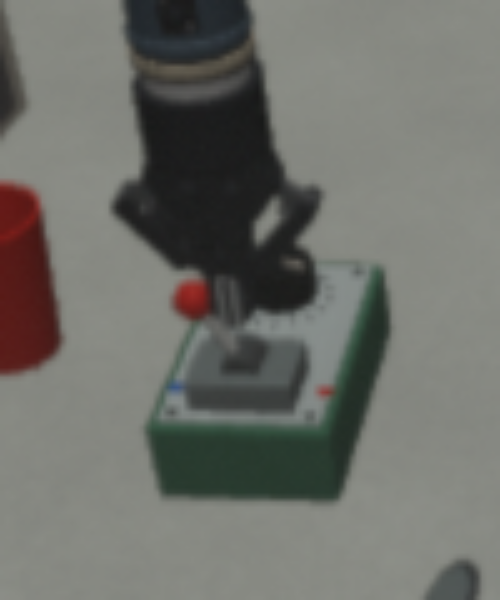

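Call:
jog_arm --increments "0 0 0 0.05 -0.4 0 0; 0 0 0 0.05 -0.4 0 0"

```text
time_s: 4.2
tool_pos: [0.5737, -0.2889, 0.1906]
eef_rot: [0.001, 0.998, 0.063, 0.006]
contact_force: [0.2, 12.0, 8.1]
gripper_width: 0.0002
```

Run:
```python
from ov import *
im=bot.capture("scene");cv2.imwrite("pics/s3.png",cv2.resize(im[120:240,130:230,::-1],(500,600)))
st()
m=np.argwhere((im[:,:,0]>140)&(im[:,:,1]<60)&(im[:,:,2]<60)); m=m[(m[:,0]>150)&(m[:,0]<210)&(m[:,1]>155)&(m[:,1]<200)]
print(len(m),m.mean(0)[::-1],"exp off",proj(w(BOX,.055,-.026,.131),"scene"),"on",proj(w(BOX,.055,.026,.131),"scene"))
```

```text
t 4.25 tcp [ 0.5737 -0.2888  0.1906] yaw 0.125 q [0.001 0.998 0.063 0.006] F [ 0.5 11.8  5.9] T [ 1.67  0.   -0.03] w -0.0 j [-0.64  0.68  1.49  0.01  0.96  0.8 ]
7 [167.28571429 178.        ] exp off [[168.02914789 179.79343577]] on [[184.40087988 180.15531919]]
```

The lever is at its stop (12 N reaction, ball at the expected off pixel). Backing off and heading to the clip 4 fuse.

Call:
jog_arm --increments "0 0 0 0 1.5 0 0; 0 0 0 0 1 3 0; 0 0 -0.05 0 4 5 5; 0 0 -0.05 0 6 2 5; 0 0.012 0 0 6 0 5; 0 0 0 0 6 0 5; 0 0 0 0 6 0 5; 0 0 0 0 6 0 5; 0 0 0 0 6 0 5; 0 0 0 0 6 0 5"

```text
time_s: 5.5
tool_pos: [0.5742, 0.2063, 0.2941]
eef_rot: [0.006, 1.0, 0.009, 0.007]
contact_force: [-0.1, 0.2, 0.3]
gripper_width: 0.0496
```

Run:
```python
from ov import *
st()
```

```text
t 5.5 tcp [0.5742 0.2063 0.2941] yaw 0.019 q [0.006 1.    0.009 0.007] F [-0.1  0.2  0.3] T [ 0.02 -0.03 -0.05] w 0.0496 j [ 0.17  0.52  1.49 -0.02  1.13  1.73]
```

Call:
jog_arm --increments "0.006 0.007 0 -0.3 6 -2 5; 0.006 0.007 0 -0.3 6 -3 5; 0 0 0 -0.1 1.5 -3 5; 0 0 0 0 0 -2 5; 0 0 0 0 0 0 5"

```text
time_s: 6.12
tool_pos: [0.5654, 0.3443, 0.1956]
eef_rot: [0.001, 1.0, 0.015, 0.005]
contact_force: [-0.5, 0.1, 0.3]
gripper_width: 0.0502
```

Run:
```python
from ov import *
st()
im=bot.capture("scene");cv2.imwrite("pics/s4.png",cv2.resize(im[130:260,310:420,::-1],(508,600)))
im=bot.capture("top");cv2.imwrite("pics/t4.png",cv2.resize(im[120:260,110:230,::-1],(514,600)))
```

```text
t 6.12 tcp [0.5654 0.3443 0.1956] yaw 0.03 q [0.001 1.    0.015 0.005] F [-0.5  0.1  0.3] T [-0.03  0.04  0.01] w 0.0502 j [ 0.38  0.7   1.43 -0.01  1.    1.92]
```

View pics/s4.png

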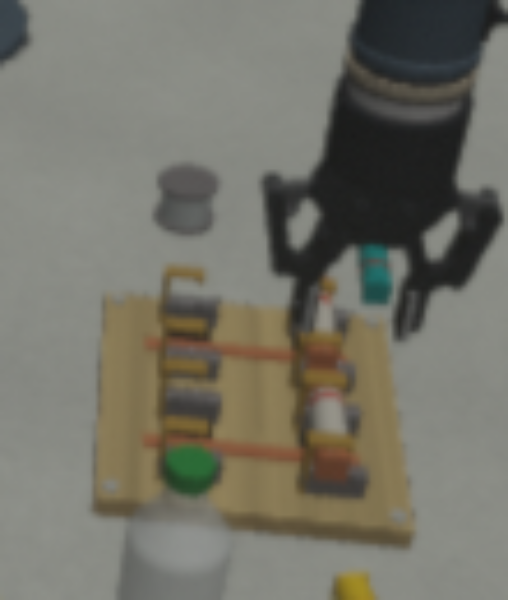

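Call:
jog_arm --increments "0 0.01 -0.008 0.1 -0.3 -3 5; 0 0 0 0 0 -3 5; 0 0 0 0 0 -1.6 5; 0 0 0 0 0 -0.8 5; 0 0 0 0 0 0 5"

```text
time_s: 6.85
tool_pos: [0.5732, 0.3408, 0.1196]
eef_rot: [-0.003, 1.0, 0.009, 0.009]
contact_force: [-0.2, -0.2, 0.8]
gripper_width: 0.0502
```

Run:
```python
from ov import *
st()
im=bot.capture("scene");cv2.imwrite("pics/s5.png",cv2.resize(im[130:260,310:420,::-1],(508,600)))
```

```text
t 6.85 tcp [0.5732 0.3408 0.1196] yaw 0.018 q [-0.003  1.     0.009  0.009] F [-0.2 -0.2  0.8] T [ 0.09  0.04 -0.01] w 0.0502 j [ 0.37  0.81  1.46 -0.    0.86  1.92]
```

View pics/s5.png

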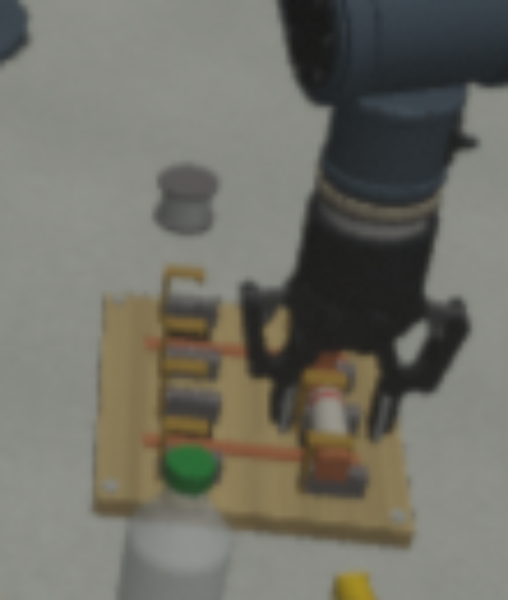

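Fingers straddle the clip 4 fuse (325,415). Correcting x, descending the last cm and closing.

Call:
jog_arm --increments "0 0.015 0 -0.5 0 -0.6 5; 0 0 0 0 0 -0.4 5; 0 0 0 0 0 0 1; 0 0 0 0 0 0 1; 0 0 0 0 0 0 1; 0 0 0 0 0 0 1" --force 50

```text
time_s: 7.65
tool_pos: [0.5692, 0.3416, 0.1119]
eef_rot: [-0.004, 1.0, 0.009, 0.004]
contact_force: [-0.2, -0.2, -0.4]
gripper_width: 0.0202
```

Run:
```python
from ov import *
st()
```

```text
t 7.65 tcp [0.5692 0.3416 0.1119] yaw 0.019 q [-0.004  1.     0.009  0.004] F [-0.2 -0.2 -0.4] T [0.03 0.05 0.03] w 0.0202 j [0.37 0.82 1.46 0.01 0.86 1.92]
```

Call:
jog_arm --increments "0 0 0 0 0 0 1; 0 0 0 0 0 0 1"

```text
time_s: 7.9
tool_pos: [0.5692, 0.3416, 0.1118]
eef_rot: [-0.004, 1.0, 0.009, 0.004]
contact_force: [0.9, -1.1, -0.3]
gripper_width: 0.0204
```

Call:
jog_arm --increments "0 0 0 0 0.5 0 1; 0 0 0 0 0.5 0 1; 0 0 0 0 0.5 0 1; 0 0 0 -0.05 0.5 0 1; 0 0 0 0 0.5 0 1; 0 0 0 0 0.4 0 1" --force 70

```text
time_s: 8.65
tool_pos: [0.5699, 0.3469, 0.1118]
eef_rot: [0.021, 1.0, 0.014, -0.003]
contact_force: [0.0, -9.0, 2.5]
gripper_width: 0.0197
```

Run:
```python
from ov import *
st()
im=bot.capture("scene");cv2.imwrite("pics/s6.png",cv2.resize(im[160:260,320:420,::-1],(600,600)))
```

```text
t 8.65 tcp [0.5699 0.3469 0.1118] yaw 0.028 q [ 0.021  1.     0.014 -0.003] F [ 0.  -9.   2.5] T [-1.47 -0.19 -0.09] w 0.0197 j [ 0.39  0.83  1.43 -0.05  0.91  1.96]
```

View pics/s6.png

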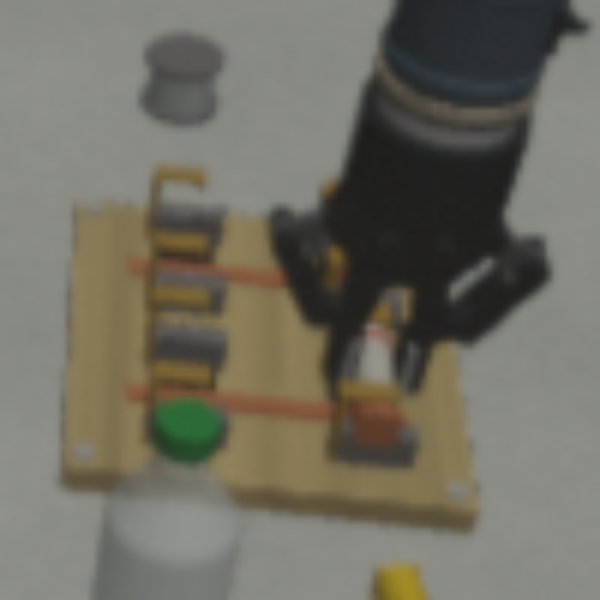

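Call:
jog_arm --increments "0.03 0 0 0 0.9 0 1; 0.03 0 0 0 0.9 0 1; 0.02 0 0 0 0.7 0 1"

```text
time_s: 9.07
tool_pos: [0.5704, 0.3635, 0.1122]
eef_rot: [-0.011, 1.0, 0.015, -0.005]
contact_force: [-0.5, -1.3, 1.4]
gripper_width: 0.0194
```

Run:
```python
from ov import *
st()
```

```text
t 9.07 tcp [0.5704 0.3635 0.1122] yaw 0.031 q [-0.011  1.     0.015 -0.005] F [-0.5 -1.3  1.4] T [-0.16 -0.08 -0.04] w 0.0194 j [0.39 0.83 1.42 0.03 0.89 1.91]
```

Call:
jog_arm --increments "-0.01 0 0 0 0.4 0 1; -0.01 0 0 0 0.2 0 1; 0 0 0 0 0 0 1"

```text
time_s: 9.45
tool_pos: [0.5701, 0.3714, 0.1119]
eef_rot: [-0.001, 1.0, 0.016, -0.005]
contact_force: [1.3, 0.3, -0.2]
gripper_width: 0.0193
```

Run:
```python
from ov import *
st()
im=bot.capture("scene");cv2.imwrite("pics/s7.png",cv2.resize(im[160:260,320:420,::-1],(600,600)))
```

```text
t 9.45 tcp [0.5701 0.3714 0.1119] yaw 0.031 q [-0.001  1.     0.016 -0.005] F [ 1.3  0.3 -0.2] T [ 0.03  0.01 -0.01] w 0.0193 j [0.41 0.84 1.4  0.01 0.91 1.95]
```

View pics/s7.png

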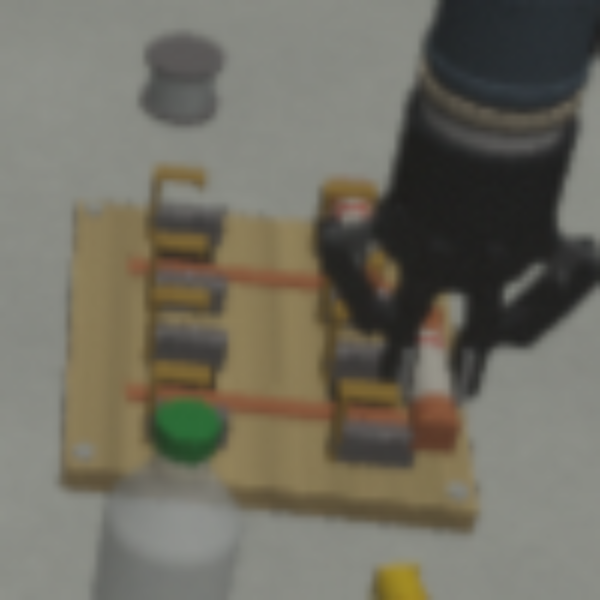

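The fuse is out and gripped at (430,390). Lifting and carrying it to the tray.

Call:
jog_arm --increments "0 0 0 0 0 3 1; 0 0 0 0 0 4 1; 0 0 -0.04 0.5 -3 3 1; 0 0 -0.04 0.5 -5 0 1; 0 0 -0.04 0.5 -5 0 1; 0 0 -0.04 0.5 -5 0 1; 0 0 0 0.5 -5 0 1; 0 0 0 0.5 -5 0 1; 0 0 0 0.5 -5 0 1; 0 0 0 0 -2 0 1"

```text
time_s: 10.75
tool_pos: [0.6036, 0.015, 0.2139]
eef_rot: [-0.002, 0.998, -0.063, -0.003]
contact_force: [0.7, 0.2, -1.4]
gripper_width: 0.0194
```

Run:
```python
from ov import *
st()
im=bot.capture("scene");cv2.imwrite("pics/s8.png",cv2.resize(im[120:260,220:420,::-1],(800,560)))
im=bot.capture("top")
r=bot.silhouettes("scrap_tray","scene")
print([(round(q["score"],2),q["extent"]) for q in r[:3]],"orig",[235,186,304,249])
```

```text
t 10.75 tcp [0.6036 0.015  0.2139] yaw -0.126 q [-0.002  0.998 -0.063 -0.003] F [ 0.7  0.2 -1.4] T [ 0.02  0.   -0.01] w 0.0194 j [-0.16  0.61  1.56  0.    0.97  1.53]
[(0.55, [235.5, 186.5, 307.8, 250.1])] orig [235, 186, 304, 249]
```

View pics/s8.png

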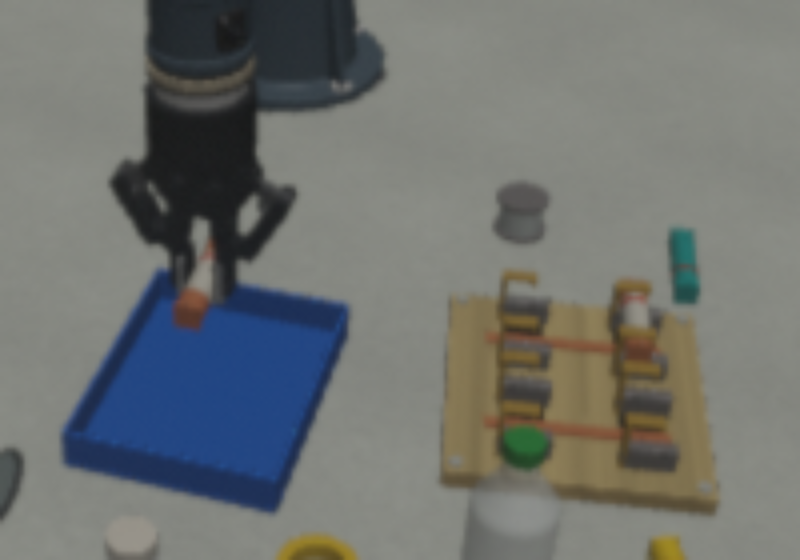

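Call:
jog_arm --increments "0 0 0 0.3 -1 -4 1; 0 0 0 0 0 -4 1; 0 0 0 0 0 -3 1; 0 0 0 0 0 -1.2 1; 0 0 0 0 0 0 1"

```text
time_s: 11.52
tool_pos: [0.6061, 0.0168, 0.0902]
eef_rot: [-0.004, 0.998, -0.058, -0.002]
contact_force: [0.4, -1.0, -1.0]
gripper_width: 0.0194
```

Run:
```python
from ov import *
st()
im=bot.capture("scene");cv2.imwrite("pics/s9.png",cv2.resize(im[150:260,220:320,::-1],(545,600)))
```

```text
t 11.53 tcp [0.6061 0.0168 0.0902] yaw -0.116 q [-0.004  0.998 -0.058 -0.002] F [ 0.4 -1.  -1. ] T [-0.04 -0.    0.03] w 0.0194 j [-0.16  0.8   1.61  0.01  0.73  1.52]
```

View pics/s9.png

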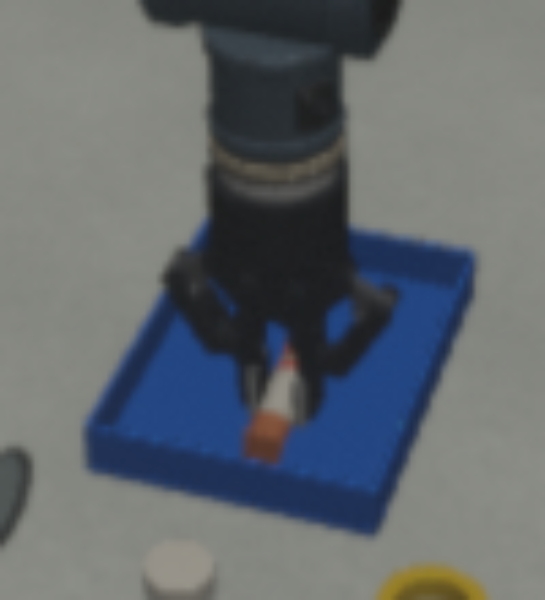

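Call:
jog_arm --increments "0 0 0 0 0 -0.5 1; 0 0 0 0 0 -0.2 1; 0 0 0 0 0 0 4.5; 0 0 0 0 0 0 4.5; 0 0 0 0 0 0 4.5; 0 0 0 0 0 3 4.5; 0 0 0 0 0 5 5; 0 0 0 -1 2 5 5"

```text
time_s: 12.58
tool_pos: [0.5968, 0.0357, 0.2163]
eef_rot: [-0.004, 0.998, -0.059, -0.002]
contact_force: [-0.1, -0.4, -0.5]
gripper_width: 0.0502
```

Run:
```python
from ov import *
st()
im=bot.capture("scene");cv2.imwrite("pics/s10.png",cv2.resize(im[130:260,220:410,::-1],(800,547)))
```

```text
t 12.57 tcp [0.5968 0.0357 0.2163] yaw -0.118 q [-0.004  0.998 -0.059 -0.002] F [-0.1 -0.4 -0.5] T [-0.01 -0.05  0.01] w 0.0502 j [-0.13  0.6   1.58  0.01  0.96  1.55]
```

View pics/s10.png

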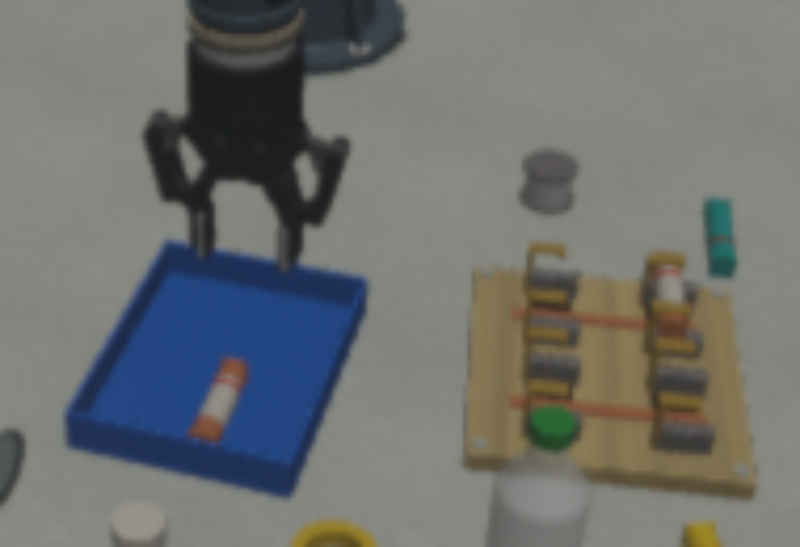

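The first fuse lies in the tray at (218,400). Now the clip 2 fuse.

Call:
jog_arm --increments "0 0 0.05 -1.5 4 0 5; 0 0 0.05 -2.5 5.5 0 5; 0 0 0.04 -2.5 5.5 0 5; 0 0 0 -2.5 5.5 0 5; 0 0 0 -2.5 5.5 0 5; 0 0 0 -1.5 4 -1 5; 0 0 0 0 0 -2 5; 0 0 0 0 0 0 5"

```text
time_s: 13.62
tool_pos: [0.4646, 0.3472, 0.197]
eef_rot: [-0.006, 1.0, 0.014, 0.009]
contact_force: [0.3, -0.3, -0.5]
gripper_width: 0.0498
```

Run:
```python
from ov import *
st()
```

```text
t 13.62 tcp [0.4646 0.3472 0.197 ] yaw 0.028 q [-0.006  1.     0.014  0.009] F [ 0.3 -0.3 -0.5] T [-0.07  0.04  0.06] w 0.0498 j [0.45 0.6  1.65 0.   0.86 1.99]
```

Call:
jog_arm --increments "-0.012 0.015 -0.006 -0.2 -0.8 -2 5; 0 0 0 0 0 -2.5 5; 0 0 0 0 0 -1.5 5; 0 0 0 0 0 0 5"

```text
time_s: 14.12
tool_pos: [0.4641, 0.3359, 0.1347]
eef_rot: [0.001, 1.0, 0.009, 0.001]
contact_force: [0.3, -0.7, -0.5]
gripper_width: 0.0498
```

Run:
```python
from ov import *
st()
im=bot.capture("scene");cv2.imwrite("pics/s11.png",cv2.resize(im[150:250,320:420,::-1],(600,600)))
```

```text
t 14.12 tcp [0.4641 0.3359 0.1347] yaw 0.017 q [0.001 1.    0.009 0.001] F [ 0.3 -0.7 -0.5] T [-0.05 -0.   -0.02] w 0.0498 j [ 0.43  0.7   1.69 -0.    0.75  1.99]
```

View pics/s11.png

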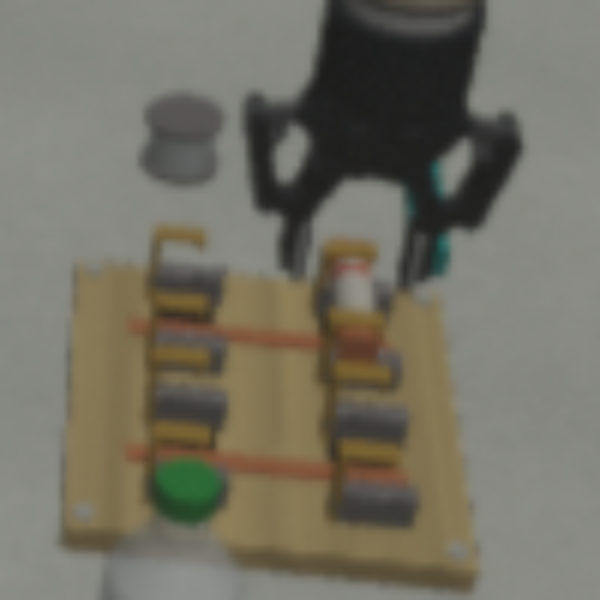

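Call:
jog_arm --increments "0 0 0 -0.1 0.3 -1.6 5; 0 0 0 0 0 -1 5; 0 0 0 0 0 0 5; 0 0 0 0 0 0 1; 0 0 0 0 0 0 1; 0 0 0 0 0 0 1; 0 0 0 0 0 0 1; 0 0 0 0 0 0 1" --force 70

```text
time_s: 15.18
tool_pos: [0.4646, 0.3399, 0.1098]
eef_rot: [-0.0, 1.0, 0.009, 0.003]
contact_force: [0.1, 0.2, -1.3]
gripper_width: 0.02
```

Run:
```python
from ov import *
st()
```

```text
t 15.18 tcp [0.4646 0.3399 0.1098] yaw 0.017 q [-0.     1.     0.009  0.003] F [ 0.1  0.2 -1.3] T [ 0.05  0.03 -0.05] w 0.02 j [ 0.44  0.74  1.7  -0.    0.69  2.  ]
```

Call:
jog_arm --increments "0.02 0 0 0 0.7 0 1; 0.03 0 0 0 0.9 0 1; 0.03 0 0 0 0.9 0 1; 0.02 0 0 0 0.7 0 1"

```text
time_s: 15.68
tool_pos: [0.4636, 0.3664, 0.1093]
eef_rot: [-0.046, 0.999, 0.011, 0.001]
contact_force: [0.3, 0.4, -1.2]
gripper_width: 0.0199
```

Run:
```python
from ov import *
st()
```

```text
t 15.68 tcp [0.4636 0.3664 0.1093] yaw 0.022 q [-0.046  0.999  0.011  0.001] F [ 0.3  0.4 -1.2] T [-0.03 -0.03 -0.03] w 0.0199 j [0.45 0.75 1.69 0.13 0.67 1.89]
```

Call:
jog_arm --increments "0 0 0 0 0.2 3 1; -0.045 0 0 0 0 4 1; -0.045 0 -0.04 0.5 -3 3 1; 0 0 -0.04 0.5 -5 0 1; 0 0 -0.04 0.5 -5 0 1; 0 0 -0.04 0.5 -5 0 1; 0 0 0 0.5 -5 0 1; 0 0 0 0.5 -5 0 1; 0 0 0 0.5 -4 0 1; 0 0 0 0 -1 0 1"

```text
time_s: 16.92
tool_pos: [0.5005, 0.0346, 0.213]
eef_rot: [-0.003, 0.998, -0.069, 0.005]
contact_force: [0.4, 0.7, -0.5]
gripper_width: 0.0196
```

Run:
```python
from ov import *
st()
im=bot.capture("scene");cv2.imwrite("pics/s12.png",cv2.resize(im[120:260,220:420,::-1],(800,560)))
r=bot.silhouettes("scrap_tray","scene")
print([(round(q["score"],2),q["extent"]) for q in r[:3]],"orig",[235,186,304,249])
```

```text
t 16.93 tcp [0.5005 0.0346 0.213 ] yaw -0.138 q [-0.003  0.998 -0.069  0.005] F [ 0.4  0.7 -0.5] T [ 0.05 -0.02  0.  ] w 0.0196 j [-0.16  0.5   1.83  0.01  0.8   1.54]
[(0.95, [236.2, 185.8, 306.7, 250.7])] orig [235, 186, 304, 249]
```

View pics/s12.png

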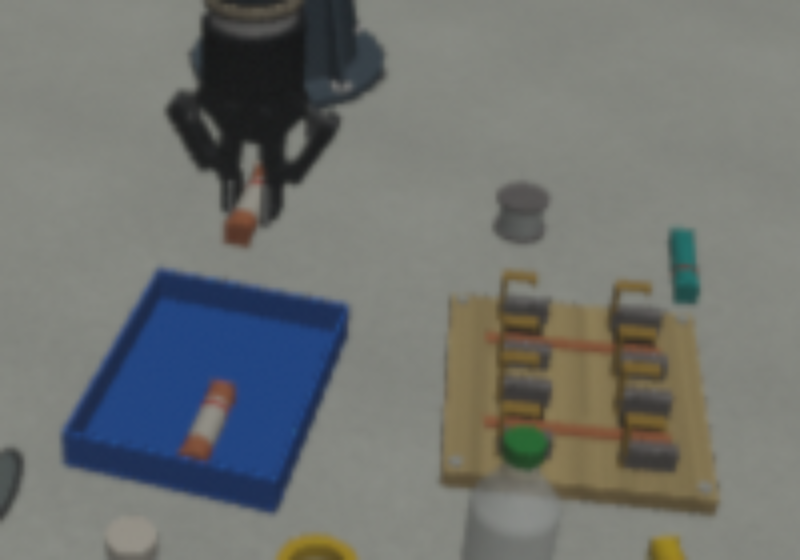

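Call:
jog_arm --increments "0 0 0 0.3 -0.8 -4 1; 0 0 0 0 0 -4 1; 0 0 0 0 0 -3 1; 0 0 0 0 0 -1.2 1; 0 0 0 0 0 0 1"

```text
time_s: 17.65
tool_pos: [0.5034, 0.0352, 0.0891]
eef_rot: [-0.004, 0.998, -0.064, 0.007]
contact_force: [-0.3, 0.6, -1.1]
gripper_width: 0.0201
```

Run:
```python
from ov import *
st()
im=bot.capture("scene");cv2.imwrite("pics/s13.png",cv2.resize(im[150:260,220:320,::-1],(545,600)))
```

```text
t 17.65 tcp [0.5034 0.0352 0.0891] yaw -0.129 q [-0.004  0.998 -0.064  0.007] F [-0.3  0.6 -1.1] T [ 0.01 -0.03  0.09] w 0.0201 j [-0.16  0.74  1.89  0.02  0.5   1.52]
```

View pics/s13.png

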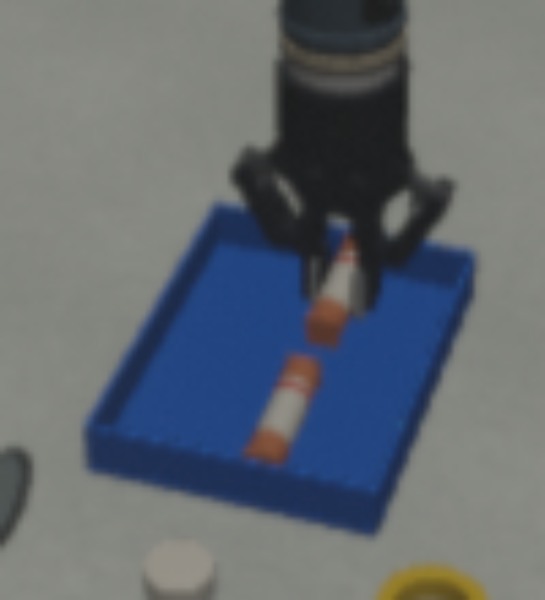

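Call:
jog_arm --increments "0 0 0 0 0 -0.5 1; 0 0 0 0 0 -0.2 1; 0 0 0 0 0 0 4.5; 0 0 0 0 0 0 4.5; 0 0 0 0 0 0 4.5; 0 0 0 0 0 3 4.5; 0 0 0 0 0 5 6; 0 0 0 0 -2 5 8; 0 0 0.04 0 -4 1 8"

```text
time_s: 18.82
tool_pos: [0.5042, -0.0243, 0.2284]
eef_rot: [-0.004, 0.999, -0.042, 0.009]
contact_force: [0.9, -0.5, -0.8]
gripper_width: 0.0799
```

Run:
```python
from ov import *
st()
im=bot.capture("scene");cv2.imwrite("pics/s14.png",cv2.resize(im[130:260,150:320,::-1],(785,600)))
r=bot.silhouettes("scrap_tray","scene")
print([(round(q["score"],2),q["extent"]) for q in r[:3]],"orig",[235,186,304,249])
im=bot.capture("top");cv2.imwrite("pics/t14.png",cv2.resize(im[140:260,200:360,::-1],(800,600)))
```

```text
t 18.82 tcp [ 0.5042 -0.0243  0.2284] yaw -0.084 q [-0.004  0.999 -0.042  0.009] F [ 0.9 -0.5 -0.8] T [-0.02 -0.01 -0.04] w 0.0799 j [-0.28  0.48  1.82  0.02  0.83  1.37]
[(0.84, [235.0, 186.1, 307.7, 248.7]), (0.69, [113.3, 156.6, 144.4, 195.0])] orig [235, 186, 304, 249]
```

View pics/s14.png

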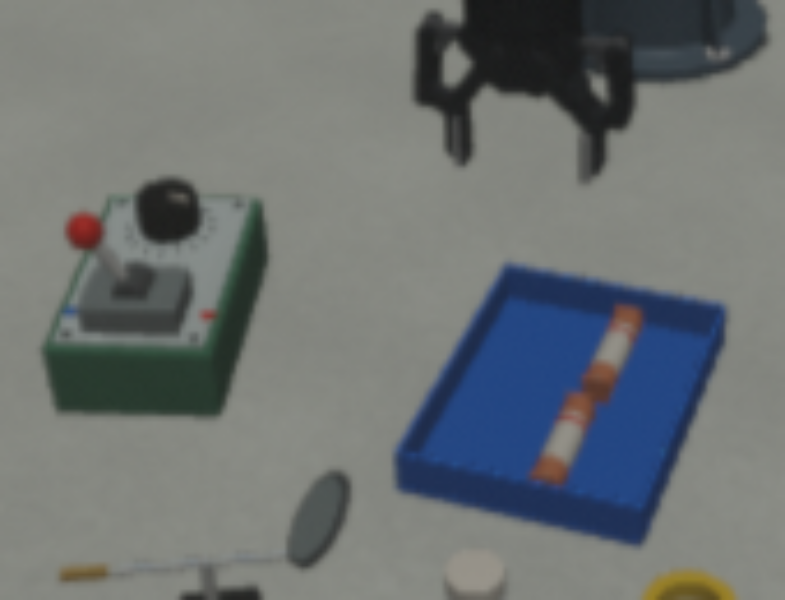

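View pics/t14.png

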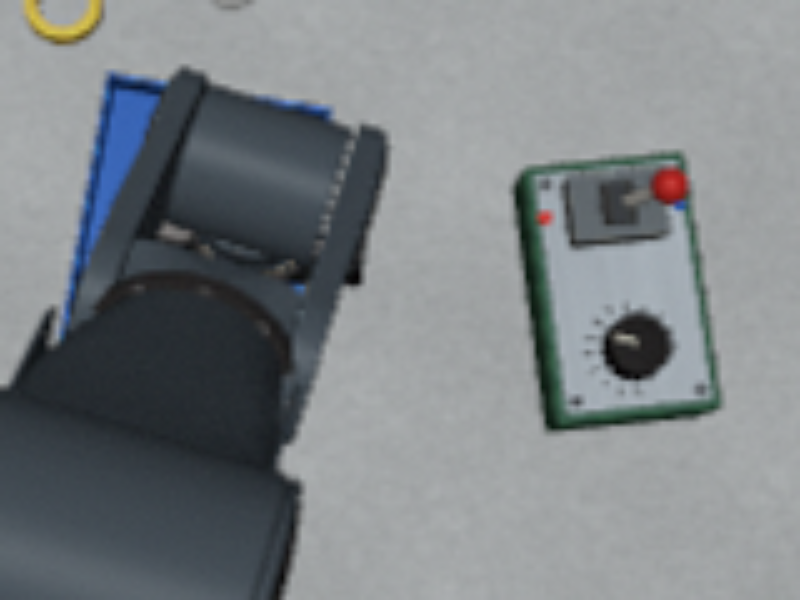

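Both fuses lie in the tray at scene-crop (612,350) and (565,435), and the lever is off by the blue dot at top-crop (670,185). The knob pointer sits at top-crop (625,340).

Run:
```python
from ov import *
im=cv2.imread("pics/t14.png")
g=im.max(2); m=((g<75)).astype(np.uint8); m[:300]=0;m[400:]=0;m[:,:595]=0;m[:,680:]=0
n,l,s,c=cv2.connectedComponentsWithStats(m);i=1+s[1:,4].argmax();print(s[i],c[i])
cc=[s[i][0]+s[i][2]/2,s[i][1]+s[i][3]/2]
uv=(np.array(cc)+.5)/5-.5+[200,140]; print(uv,ray(uv,"top",.085),w(BOX,-.047,0,0))
```

```text
[ 603  315   67   65 3042] [636.8964497  347.57232084]
[326.9 209.1] [ 0.46715232 -0.30042285  0.085     ] [ 0.46936671 -0.30135971  0.        ]
```

Call:
jog_arm --increments "0 0 0.05 -0.4 -5 0 8; 0 0 0.05 -0.5 -5.5 0 8; 0 0 0.05 -0.5 -5.5 0 8; 0 0 0.05 -0.5 -5.5 0 8; 0 0 0.05 -1 -5 0 8; 0 0 0 -0.5 -1 -1 8; 0 0 0 0 0 0 8"

```text
time_s: 19.85
tool_pos: [0.4656, -0.3002, 0.2094]
eef_rot: [-0.011, 0.996, 0.085, 0.001]
contact_force: [-0.0, -0.2, 0.2]
gripper_width: 0.0804
```

Run:
```python
from ov import *
st()
```

```text
t 19.85 tcp [ 0.4656 -0.3002  0.2094] yaw 0.17 q [-0.011  0.996  0.085  0.001] F [-0.  -0.2  0.2] T [-0.04  0.01  0.03] w 0.0804 j [-0.78  0.57  1.69  0.02  0.9   0.61]
```

Call:
jog_arm --increments "-0.02 0 0 0.3 -0.1 -3 7.5; 0 0 0 0 0 -2.5 7.5; 0 0 0 0 0 -1.2 7.5; 0 0 0 0 0 0 7.5"

```text
time_s: 20.35
tool_pos: [0.4696, -0.2934, 0.1402]
eef_rot: [-0.004, 0.996, 0.087, -0.001]
contact_force: [-0.6, -0.8, 0.2]
gripper_width: 0.0755
```

Run:
```python
from ov import *
st()
im=bot.capture("scene");cv2.imwrite("pics/s15.png",cv2.resize(im[120:230,140:240,::-1],(545,600)))
```

```text
t 20.35 tcp [ 0.4696 -0.2934  0.1402] yaw 0.175 q [-0.004  0.996  0.087 -0.001] F [-0.6 -0.8  0.2] T [ 0.01  0.   -0.02] w 0.0755 j [-0.76  0.68  1.74  0.01  0.73  0.63]
```

View pics/s15.png

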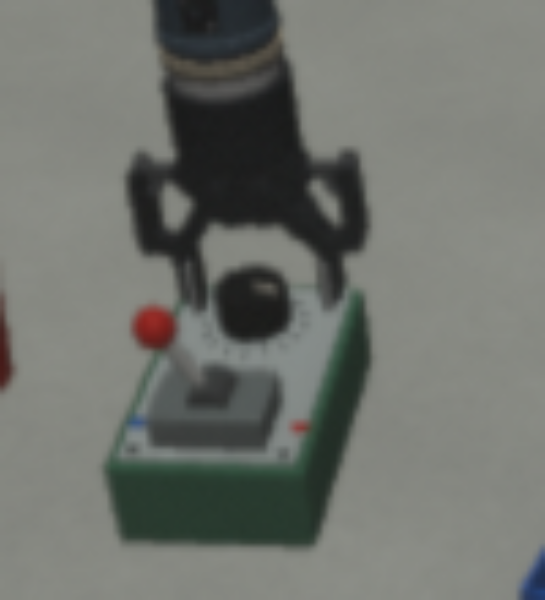

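Call:
jog_arm --increments "0 0 0 -0.1 -0.7 -0.2 7; 0 0 0 0 0 0 6; 0 0 0 0 0 0 4.8; 0 0 0 0 0 0 4.8" --force 20

```text
time_s: 20.9
tool_pos: [0.4698, -0.302, 0.1411]
eef_rot: [-0.001, 0.996, 0.087, 0.001]
contact_force: [-0.5, 0.4, -0.3]
gripper_width: 0.048
```

Run:
```python
from ov import *
st()
```

```text
t 20.9 tcp [ 0.4698 -0.302   0.1411] yaw 0.175 q [-0.001  0.996  0.087  0.001] F [-0.5  0.4 -0.3] T [-0.01  0.05 -0.  ] w 0.048 j [-0.77  0.68  1.73  0.01  0.74  0.62]
```

Call:
jog_arm --increments "0 0 0 0 0 -0.5 4.8; 0 0 0 0 0 0 4.8; 0 0 0 0 0 0 3.5; 0 0 0 0 0 0 3.5; 0 0 0 0 0 0 3.5" --force 50

```text
time_s: 21.52
tool_pos: [0.4696, -0.3015, 0.1364]
eef_rot: [-0.002, 0.996, 0.087, 0.001]
contact_force: [-0.9, 0.2, 0.7]
gripper_width: 0.0427
```

Run:
```python
from ov import *
st()
```

```text
t 21.52 tcp [ 0.4696 -0.3015  0.1364] yaw 0.174 q [-0.002  0.996  0.087  0.001] F [-0.9  0.2  0.7] T [-0.01  0.01  0.01] w 0.0427 j [-0.77  0.69  1.73  0.01  0.73  0.62]
```

Gripped and centred, with no side force. Winding anticlockwise (+z).

Call:
jog_arm --increments "0 0 0.12 0 0 0 3.5; 0 0 0.12 0 0 0 3.5; 0 0 0.12 0 0 0 3.5; 0 0 0.12 0 0 0 3.5; 0 0 0.12 0 0 0 3.5; 0 0 0.12 0 0 0 3.5; 0 0 0.12 0 0 0 3.5; 0 0 0.12 0 0 0 3.5; 0 0 0 0 0 0 3.5"

```text
time_s: 22.65
tool_pos: [0.4704, -0.3024, 0.1364]
eef_rot: [-0.002, 0.836, 0.548, 0.002]
contact_force: [-0.0, -0.3, 1.6]
gripper_width: 0.0423
```

Run:
```python
from ov import *
st()
```

```text
t 22.65 tcp [ 0.4704 -0.3024  0.1364] yaw 1.16 q [-0.002  0.836  0.548  0.002] F [-0.  -0.3  1.6] T [ 0.07  0.08 -0.08] w 0.0423 j [-0.77  0.69  1.73  0.01  0.73 -0.37]
```

Call:
jog_arm --increments "0 0 0.1 0 0 0 3.5; 0 0 0.1 0 0 0 3.5; 0 0 0.1 0 0 0 3.5; 0 0 0.1 0 0 0 3.5; 0 0 0 0 0 0 3.5"

```text
time_s: 23.28
tool_pos: [0.4709, -0.3025, 0.1364]
eef_rot: [-0.002, 0.711, 0.703, 0.002]
contact_force: [0.4, 1.4, 1.3]
gripper_width: 0.0427
```

Run:
```python
from ov import *
st()
```

```text
t 23.27 tcp [ 0.4709 -0.3025  0.1364] yaw 1.56 q [-0.002  0.711  0.703  0.002] F [0.4 1.4 1.3] T [0.02 0.1  0.01] w 0.0427 j [-0.77  0.69  1.72  0.    0.73 -0.76]
```

Call:
jog_arm --increments "0 0 0.1 0 0 0 3.5; 0 0 0.1 0 0 0 3.5; 0 0 0 0 0 0 3.5"

```text
time_s: 23.65
tool_pos: [0.4711, -0.3025, 0.1364]
eef_rot: [-0.002, 0.639, 0.769, 0.002]
contact_force: [-0.4, 0.5, 2.3]
gripper_width: 0.043
```

Run:
```python
from ov import *
st()
```

```text
t 23.65 tcp [ 0.4711 -0.3025  0.1364] yaw 1.756 q [-0.002  0.639  0.769  0.002] F [-0.4  0.5  2.3] T [-0.   0.1 -0. ] w 0.043 j [-0.77  0.69  1.72  0.    0.73 -0.96]
```

Call:
jog_arm --increments "0 0 0.1 0 0 0 3.5; 0 0 0.1 0 0 0 3.5"

```text
time_s: 23.9
tool_pos: [0.4713, -0.3025, 0.1364]
eef_rot: [-0.002, 0.56, 0.829, 0.002]
contact_force: [0.6, 0.8, 1.3]
gripper_width: 0.0429
```

Run:
```python
from ov import *
st()
```

```text
t 23.9 tcp [ 0.4713 -0.3025  0.1364] yaw 1.953 q [-0.002  0.56   0.829  0.002] F [0.6 0.8 1.3] T [ 0.01 -0.07 -0.02] w 0.0429 j [-0.77  0.69  1.72  0.    0.73 -1.16]
```

Call:
jog_arm --increments "0 0 0.1 0 0 0 3.5; 0 0 0.1 0 0 0 3.5"

```text
time_s: 24.15
tool_pos: [0.4715, -0.3024, 0.1364]
eef_rot: [-0.002, 0.475, 0.88, 0.002]
contact_force: [-0.4, 0.3, 0.8]
gripper_width: 0.0427
```

Run:
```python
from ov import *
st()
```

```text
t 24.15 tcp [ 0.4715 -0.3024  0.1364] yaw 2.152 q [-0.002  0.475  0.88   0.002] F [-0.4  0.3  0.8] T [-0.08  0.04 -0.28] w 0.0427 j [-0.77  0.69  1.72  0.    0.73 -1.35]
```

Call:
jog_arm --increments "0 0 0.1 0 0 0 3.5"

```text
time_s: 24.28
tool_pos: [0.4714, -0.3019, 0.1364]
eef_rot: [-0.002, 0.432, 0.902, 0.002]
contact_force: [0.7, 1.4, 2.4]
gripper_width: 0.0425
```

Run:
```python
from ov import *
st()
im=bot.capture("top");cv2.imwrite("pics/t16.png",cv2.resize(im[170:250,285:365,::-1],(600,600)))
```

```text
t 24.27 tcp [ 0.4714 -0.3019  0.1364] yaw 2.248 q [-0.002  0.432  0.902  0.002] F [0.7 1.4 2.4] T [ 0.07  0.13 -1.16] w 0.0425 j [-0.77  0.69  1.72  0.    0.74 -1.45]
```

View pics/t16.png

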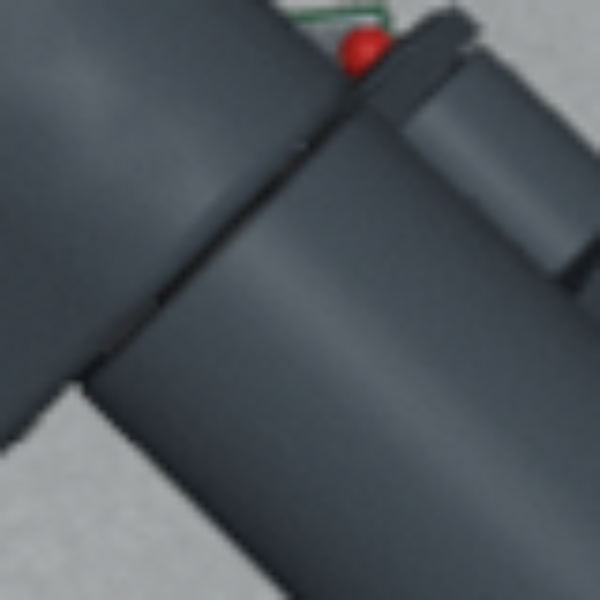

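Wrist torque is -1.16 N·m after about 5.0 clicks, so the knob is on its stop. I'll unload, release and regrip there so slip doesn't bias the count.

Call:
jog_arm --increments "0 0 0 0 0 0 5.2; 0 0 0 0 0 0 5.2; 0 0 -0.1 0 0 0 5.2; 0 0 0 0 0 0 5.2; 0 0 0 0 0 0 3.5; 0 0 0 0 0 0 3.5; 0 0 0 0 0 0 3.5" --force 50

```text
time_s: 25.2
tool_pos: [0.4715, -0.3023, 0.1364]
eef_rot: [-0.002, 0.478, 0.878, 0.002]
contact_force: [0.8, 0.3, 1.1]
gripper_width: 0.0428
```

Run:
```python
from ov import *
st()
im=bot.capture("scene");cv2.imwrite("pics/s17.png",cv2.resize(im[140:220,150:230,::-1],(600,600)))
```

```text
t 25.2 tcp [ 0.4715 -0.3023  0.1364] yaw 2.144 q [-0.002  0.478  0.878  0.002] F [0.8 0.3 1.1] T [ 0.09 -0.04 -0.06] w 0.0428 j [-0.77  0.69  1.72  0.    0.73 -1.35]
```

View pics/s17.png

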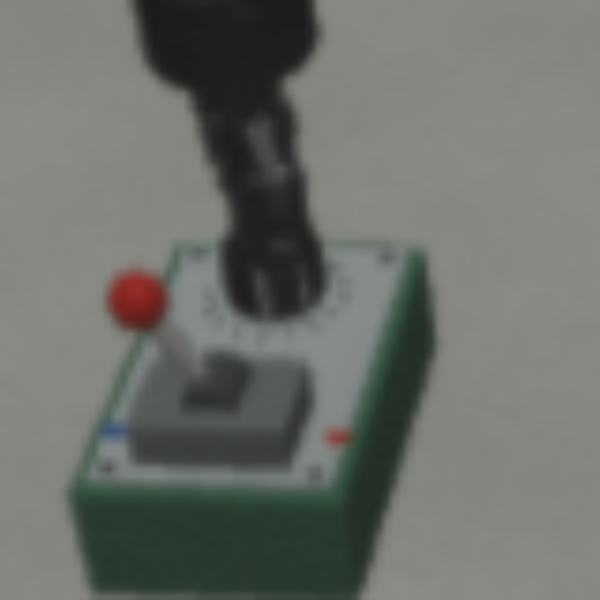

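Call:
jog_arm --increments "0 0 -0.12 0 0 0 3.5; 0 0 -0.12 0 0 0 3.5; 0 0 -0.12 0 0 0 3.5; 0 0 -0.12 0 0 0 3.5; 0 0 -0.12 0 0 0 3.5; 0 0 -0.12 0 0 0 3.5; 0 0 -0.12 0 0 0 3.5; 0 0 -0.12 0 0 0 3.5; 0 0 -0.12 0 0 0 3.5; 0 0 -0.12 0 0 0 3.5"

```text
time_s: 26.5
tool_pos: [0.4702, -0.3022, 0.1363]
eef_rot: [-0.002, 0.897, 0.442, 0.001]
contact_force: [0.5, 0.4, 1.0]
gripper_width: 0.0429
```

Run:
```python
from ov import *
st()
```

```text
t 26.5 tcp [ 0.4702 -0.3022  0.1363] yaw 0.915 q [-0.002  0.897  0.442  0.001] F [0.5 0.4 1. ] T [ 0.31 -0.03  0.56] w 0.0429 j [-0.77  0.69  1.73  0.01  0.73 -0.12]
```

Call:
jog_arm --increments "0 0 -0.12 0 0 0 3.5; 0 0 -0.12 0 0 0 3.5; 0 0 -0.12 0 0 0 3.5; 0 0 -0.12 0 0 0 3.5; 0 0 -0.12 0 0 0 3.5; 0 0 -0.12 0 0 0 3.5; 0 0 -0.12 0 0 0 3.5; 0 0 -0.12 0 0 0 3.5; 0 0 -0.12 0 0 0 3.5; 0 0 -0.12 0 0 0 3.5"

```text
time_s: 27.75
tool_pos: [0.4697, -0.301, 0.1364]
eef_rot: [-0.001, 0.987, -0.158, 0.001]
contact_force: [0.3, 0.5, 0.5]
gripper_width: 0.0424
```

Run:
```python
from ov import *
st()
```

```text
t 27.75 tcp [ 0.4697 -0.301   0.1364] yaw -0.318 q [-0.001  0.987 -0.158  0.001] F [0.3 0.5 0.5] T [-0.04 -0.02  0.04] w 0.0424 j [-0.77  0.69  1.73  0.    0.72  1.11]
```

Call:
jog_arm --increments "0 0 -0.12 0 0 0 3.5; 0 0 -0.12 0 0 0 3.5; 0 0 -0.04 0 0 0 3.5; 0 0 0 0 0 0 3.5"

```text
time_s: 28.25
tool_pos: [0.4698, -0.3006, 0.1364]
eef_rot: [-0.001, 0.955, -0.298, 0.001]
contact_force: [0.9, 0.7, 1.5]
gripper_width: 0.0429
```

Run:
```python
from ov import *
st()
```

```text
t 28.25 tcp [ 0.4698 -0.3006  0.1364] yaw -0.605 q [-0.001  0.955 -0.298  0.001] F [0.9 0.7 1.5] T [-0.08  0.05  0.01] w 0.0429 j [-0.77  0.69  1.73  0.    0.72  1.4 ]
```

Call:
jog_arm --increments "0 0 0 0 0 0 6; 0 0 0 0 0 0 7; 0 0 0 0 0 0 7; 0 0 0 0 0 4 7; 0 0 0 0 0 5 7; 0 0 0 -1 3 4 7; 0 0 0 -1 5 2 7; 0 0 0 -1 5 0 7; 0 0 0 -1 5 0 7"

```text
time_s: 29.38
tool_pos: [0.4296, -0.1205, 0.2907]
eef_rot: [-0.0, 0.954, -0.3, 0.004]
contact_force: [1.0, 0.2, 0.3]
gripper_width: 0.0701
```

Run:
```python
from ov import *
st()
im=bot.capture("top");cv2.imwrite("pics/t18.png",im[:,:,::-1]);cv2.imwrite("pics/t18c.png",cv2.resize(im[165:235,295:355,::-1],(514,600),interpolation=cv2.INTER_CUBIC))
im=bot.capture("scene");cv2.imwrite("pics/s18.png",cv2.resize(im[100:290,100:420,::-1],(800,475)))
```

```text
t 29.38 tcp [ 0.4296 -0.1205  0.2907] yaw -0.61 q [-0.     0.954 -0.3    0.004] F [1.  0.2 0.3] T [ 0.06 -0.01  0.05] w 0.0701 j [-0.53  0.31  1.88  0.    0.94  1.65]
```

View pics/t18c.png

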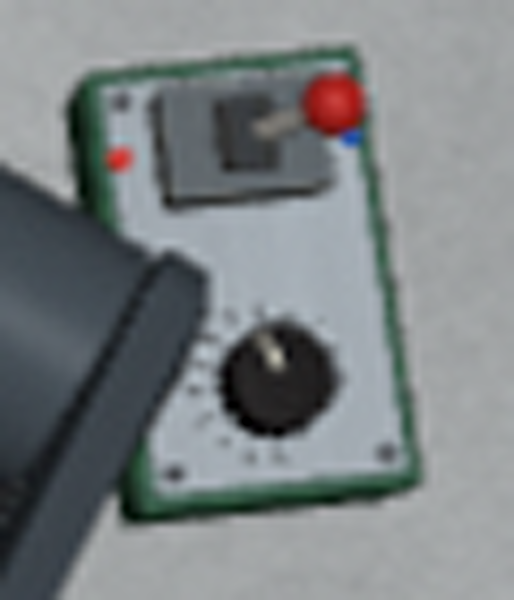

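View pics/s18.png

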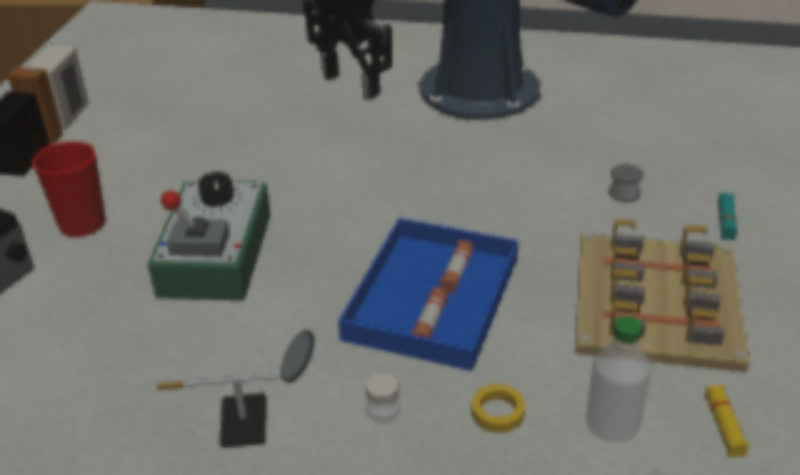

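Run:
```python
from ov import *
c=proj(w(BOX,-.047,0,.093),"top")[0]
for f in("top0","t18"):
    im=cv2.imread(f"pics/{f}.png").astype(float).max(2)
    k=im[196:224,313:341]
    # knob centre from dark mask
    m=(k<80).astype(np.uint8);n,l,s,cc=cv2.connectedComponentsWithStats(m);i=1+s[1:,4].argmax()
    hull=cv2.fillConvexPoly(np.zeros_like(m),cv2.convexHull(np.argwhere(l==i)[:,::-1].astype(np.int32)),1)
    hull=cv2.erode(hull,np.ones((3,3)))
    b=np.where((hull>0),np.clip(k-75,0,None),0)
    y,x=np.mgrid[196:224,313:341]
    p=np.array([(b*x).sum(),(b*y).sum()])/b.sum()
    ys,xs=np.nonzero(b>15);pts=np.c_[xs,ys].astype(float);wt=b[ys,xs];d=pts-np.average(pts,axis=0,weights=wt)
    u=np.linalg.eigh((d*wt[:,None]).T@d)[1][:,1]
    print(f,"knob",c.round(1),"ptr",p.round(2),"dir",np.degrees(np.arctan2(-(p-c)[1],(p-c)[0])).round(1),"line",np.degrees(np.arctan2(-u[1],u[0])).round(1)%180)
```

```text
top0 knob [327.6 208.2] ptr [324.84 207.27] dir 162.4 line 167.5
t18 knob [327.6 208.2] ptr [326.5  206.03] dir 118.2 line 109.9
```

Run:
```python
from bench import bot
print(bot.finish_job())
```

```text
the job is handed in; nothing more can be done
None
```

I finished the job and handed it in at about 29 s. No verdict is reported back.

- **Isolator:** I pushed it to its off stop (12 N reaction). The last pictures show the ball by the blue dot.
- **Fuses:** Only clips 2 and 4 held white fuses. I slid both out sideways to +y and laid them in the blue tray. The last picture shows both inside it and all four clips empty. I left the yellow and turquoise look-alikes alone.
- **Range knob:** I wound it about 5.0 clicks back to the stop (1.16 N·m felt), regripped it there, and turned it 2.749 rad clockwise, which is seven clicks. Wrist torque was 0.01 N·m before I released it.
- **Torque reading:** About 1.2 rad into the clockwise turn, one reading showed 0.56 N·m, more than a click should need. I did not find out why.
- **Pointer check:** Start to end, the pointer turned 44° by one measure and 57° by another, against 45° expected. At 22.5° per click, the 44° fits seven clicks. The 57° lies about halfway to eight, so it confirms nothing. The turned angle and near-zero torque also point to seven.
- **Bench:** The tray and bystanders look unmoved in the pictures, and the arm ended clear of everything.

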